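Pull the sample sled out of the covered bay with the hook

TASK

Take the long hook from its forked rest, reach under the clear cover of the bay, hook the upright bail of the sample sled from behind and drag the sled forward until it bears against the rubber buffer at the front; lean on it there with a steady pull of about 10 N for a second, never more than 15 N, feeling for the buffer because the cross stop is set anew each time. Keep both vials standing in the sled and touch the sled only with the hook; then unhook, leaving the sled at the front, and lay the hook back in its rest. Leave the other glassware where it stands.

Things in the scene. Friction and masses are not known exactly. Their poses are not given: they have to be found in the camera images.
- hook: Hand hook, 0.22 kg, lying in the rest tip down. Black handle 120 (x) x 16 (y) x 22 mm (z); from its front an 8 mm steel rod goes on along +x on the handle's axis and bends straight down at x = +160 mm. Origin: middle of the handle, near the balance point, 60 mm above the bench at the start. Pinch the handle across its 16 mm width.
- hook_tip (a point): End of the hook's downturned tip, at (160, 0, -45) mm in the hook's frame: centre of a half ball of 4 mm radius, so the lowest point is 49 mm below the handle's axis.
- rest: Fixed aluminium rest: base 150 x 64 x 8 mm with two forks, 10 mm thick, at x = -48 and +48 mm. Fork bottoms 49 mm above the bench carry the handle's underside; cheeks 23 mm apart flare to about 35 mm at the top, 80 mm high. Origin under the base on the bench; the hook's origin belongs at (0, 0, 60) mm, hook x along rest x.
- bay: Fixed bay, origin on the bench, x pointing inward (away from the robot). Floor plate 8 mm thick, x -155..150, y -75..75 mm; guide strips 26 mm high, inner faces y = +-48. A clear cover, roof underside 150 mm high, 126 mm wide inside, stands over x = -22..151, open only to the front.
- bay_front (a point): Point on the bay's floor plate at x = -100 mm in the bay. About here a cross stop (44 mm high over the bench) spans the channel, with a 60 mm wide sprung rubber buffer facing inward. It is set anew each time: the buffer's face lies anywhere within 20 mm of this point along x and must be felt. It gives 4 N per mm for 4 mm, then is hard.
- sled: Loose white sled, 120 (x) x 90 (y) x 18 mm with a front lip 34 mm high, 0.48 to 0.72 kg plus vials, on the bay's floor plate between the guide strips, 3 mm play each side; dragging takes 2 to 5 N. Origin under its middle, axes as the bay's. It starts at x = 50 to 75 mm in the bay; with its front edge (x = -60) on the buffer its origin is at x = -60 to -20 mm.
- bail (a point): Middle of the sled's pull bar, at (-50, 0, 43) mm in the sled, 51 mm above the bench. 8 mm round steel, level along y, straight for 46 mm, on two legs at y = +-30 mm. Behind it are 41 mm of free room up to the vials; the sled's top face below it is 26 mm above the bench.
- vial_left: Loose small capped vial, 25 mm across, 64 mm high, standing in the sled's pocket (12 mm deep) at (8, 22) mm in the sled frame. Origin under its middle, z up.
- vial_right: The same kind of vial in the pocket at (8, -22) mm in the sled frame.
- petri_dish: Bystander: flat closed dish, 91 mm across, 16 mm high. Origin under its middle.
- conical_flask: Bystander: conical flask 64 mm across, 104 mm high. Origin under its middle.
- weigh_cup: Bystander: small white cup 45 mm across, 28 mm high. Origin under its middle.
Not all that is in view belongs to the job. Of the things that look like the hook, the larger one is meant. Leave any pink look-alike of the sled alone.

How it is judged:
By the outcome, as a careful person would: the job done as asked, in the order asked, and still so for the second after the job is handed in, with the robot touching nothing.
It also fails if it takes over 69 s, if anything falls off the work surface, if the arm or the gripper's body presses on something with over 40 N, if the wrist force passes 120 N, or if a joint passes its speed limit or range.

ROBOT

A 6-joint arm with a two-finger parallel gripper is mounted at the origin on a cart in front of the work surface, level with it; the furniture and walls round the work are solid. World frame = base frame: x ahead of the robot, y to its left, z up, the work surface at z = 0. Lengths are in m, angles in degrees, forces in N, time in s.
With the tool pointing down it reaches from about 0.35 to 0.725 m from the base axis. Payload 6 kg.
Tool frame: the origin (TCP) lies on the centre line of the jaws, within the pads' length; the fingertips stand 25 mm ahead of it and the grasp point (between the pads) lies 6 mm ahead of it (r.tcp_to_tips is the distance from the TCP to the fingertips, in m); z points along the fingers, y is the line along which they close (so a half turn about z gives the same grasp; the last joint's range is limited). The gripper opens to 85 mm and grips with 20 to 120 N. Pads are 22 mm wide; open, the fingers measure 114 mm over their backs; the gripper's body (76 mm by 85 mm) begins 54 mm behind the grasp point. The pads swing forward as they close: fully open they stand 13 mm farther back than shut.
Start: joints at [-55.938, 2.303, 4.859, 0, -92.561, -19.12], TCP at [0.155, -0.58, 0.256] pointing down, gripper open.
Joint ranges: [-146.85, 146.85], [-73.84, 115.35], [-62.03, 85.46], [-188.31, 113.3], [-161.28, -10.13], [-171.36, 171.36]. Speed limits (degrees/s): [147.25, 147.25, 172.46, 180, 180, 180].

INTERFACE

Orientations are given as [roll, pitch, yaw] about the fixed x, y, z axes, in that order (R = Rz(yaw) Ry(pitch) Rx(roll)).
In Python, from station import status, imaging, close_job, r gives the robot as it stands.
- The arm moves only by the shell command python3 -m creep 'ROWS' [OPENING] [FORCE]. ROWS is JSON, a list of rows, each a list of 6 numbers: the shift along the world's x, y, z in m, then the turn, a rotation vector about the world's x, y, z in degrees. In form: [[tx, ty, tz, wx, wy, wz], ...]. A call has exactly 8 rows; each row is the pose to reach, as a shift and turn from the pose commanded when the call began; what a row does not reach only later rows make up. A row lasts 1/12 s, in which the tool goes at most 41.7 mm and 7.16 degrees, less where a joint would pass 70% of its speed; a pose out of reach is approached as far as the arm can. A call with a gripper value outside its range is refused whole. OPENING is the opening, from 0 (shut) to 1 (fully open), set as the call begins (- or left out, the last holds). The fingers move at their own pace and stop on an object; FORCE is the grip in N (left out, the last holds). Time passes only in rows, so rows that repeat a pose let the fingers close, or fill a call up. It gives the time, the measured TCP pose, the force, the opening and the grip force at its end, in the units of the state.
- status.observe(): the state, without advancing time (a new reading comes with each control period).
- imaging.grab_frame(name): name is "scene" or "top"; returns a dict with "color" (384x512x3 uint8, red, green, blue), "range_z" (384x512 float32, m along the optical axis (not along the pixel's ray), 0 where there is no reading), "intrinsics" (3x3 intrinsics, pixels), "distortion" ([k1, k2, p1, p2, k3] as OpenCV has them; the pictures are not rectified), "eye" and "rotation" of the camera in the world. Camera axes: x right, y down, z forward; pixel columns grow to the right and rows downward; lengths in m; the calibration is good to about 2 mm. A picture is of the moment at which its call begins.
- close_job(): hands the job in; it is judged then, once.
The state is a dict: "clock": time; "joint_positions": joint angles; "dq": joint speeds; "effort": joint torques, N m; "eef_pos": TCP position; "tool_rot": TCP orientation; "ft_force": force on the tool from outside, world axes, zero at the start; "moment": the same for the moment, N m; "grip_width": finger opening in m; "grip_force": force on a finger pad.
Only numpy, scipy, OpenCV 4.12 (cv2) and the standard library are available. Lean on these libraries where they do the work, as an engineer would, in place of code of your own. Each camera call takes 0.05 s, during which the arm holds its last target. There are 200 camera calls.

## Working session

There is one attempt and no reset: what is moved stays moved. The work goes in short steps, Python scripts to look and compute and a shell command to move; the robot and the scene stay as the last step left them, time stands still between calls to the robot, and variables do not carry over. Pictures are saved under pics/ and viewed, at most 10 in all, crops included, and the job is handed in when it is done.

```bash
ls; mkdir -p pics
cat > h.py <<'E'
import numpy as np, cv2
from station import status, imaging, r
def grab(n,tag):
    f=imaging.grab_frame(n); np.savez(f'{tag}.npz',**f); return f
def pt(f,u,v,z=None):
    """pixel -> world via depth, or ray meets height z"""
    K=np.array(f['intrinsics']);D=np.array(f['distortion'])
    p=cv2.undistortPoints(np.array([[[u,v]]],float),K,D)[0,0]
    d=np.array([p[0],p[1],1.]);R=np.array(f['rotation']);e=np.array(f['eye'])
    if z is None:
        s=float(f['range_z'][int(round(v)),int(round(u))])
    else: s=(z-e[2])/(R@d)[2]
    return e+R@d*s
def tri(f1,p1,f2,p2):
    A=[];
    def ray(f,p):
        q=cv2.undistortPoints(np.array([[p]],float),np.array(f['intrinsics']),np.array(f['distortion']))[0,0]
        d=np.array(f['rotation'])@np.array([q[0],q[1],1.]);return np.array(f['eye']),d/np.linalg.norm(d)
    e1,d1=ray(f1,p1);e2,d2=ray(f2,p2)
    s=np.linalg.lstsq(np.c_[d1,-d2],e2-e1,rcond=None)[0]
    a=e1+s[0]*d1;b=e2+s[1]*d2
    return (a+b)/2,np.linalg.norm(a-b)
E
python3 - <<'E'
from h import *
for n in('scene','top'):
    f=grab(n,n); cv2.imwrite(f'pics/{n}.png',cv2.resize(f['color'][:,:,::-1],(800,600),interpolation=cv2.INTER_CUBIC)); print(n,f['eye'],f['rotation'])
print(status.observe())
E
```

```text
pics
scene [-0.18444917  0.83465532  0.84431931] [-126.00283568   -0.15093256 -136.0818272 ]
top [ 0.21637935 -0.03850632  1.24746385] [-161.95226657   -0.25391051  -71.66710257]
{'clock': 0.1, 'joint_positions': array([-5.59392654e+01,  2.33613197e+00,  4.80847903e+00, -2.26195803e-02,
       -9.25613302e+01, -1.91184681e+01]), 'dq': array([-0.01284873, -0.17457104,  0.13318543,  0.09593854, -0.01224244,
       -0.07165119]), 'effort': array([-4.91795727e-03, -3.69346440e+01,  3.48279190e+01,  6.95178822e+00,
       -4.56925045e-03,  7.68677580e-06]), 'eef_pos': array([ 0.15470325, -0.57945489,  0.2553764 ]), 'tool_rot': array([ 1.79908524e+02, -7.79182555e-03, -1.65056734e+02]), 'ft_force': array([ 0.87870452, -0.32440074,  0.13199112]), 'moment': array([0.03109151, 0.05116889, 0.04011394]), 'grip_force': 0.0, 'grip_width': 0.08499002022153478}
```

View pics/scene.png

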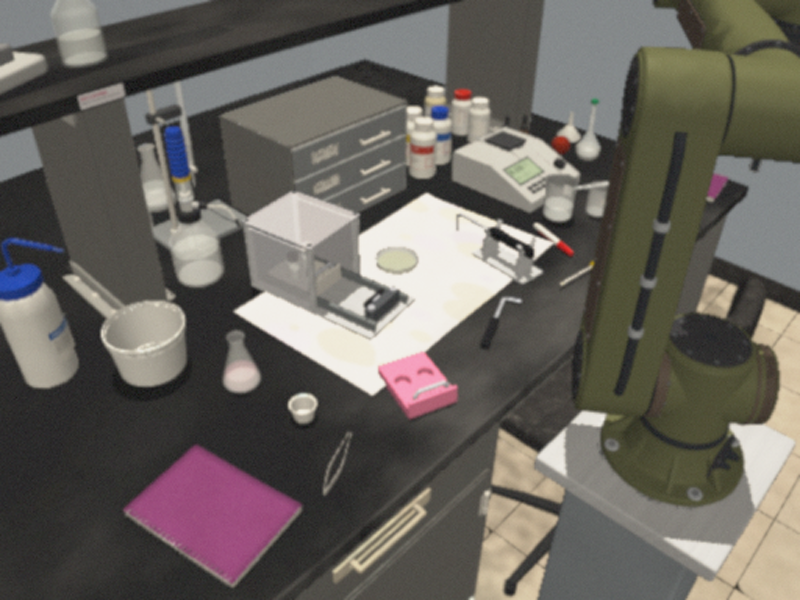

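View pics/top.png

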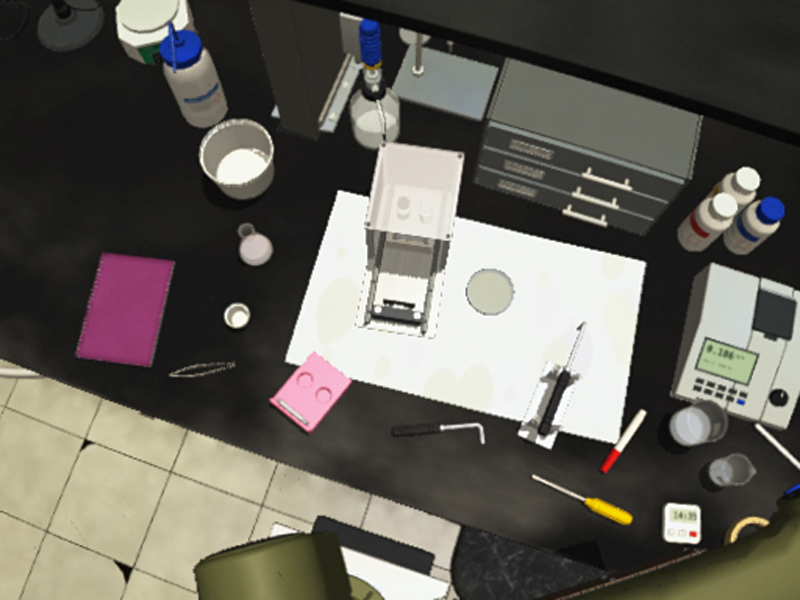

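Scene and top pictures (800x600 scale). Candidates for the hook are the black-handled hook in the rest, top (556,400) and scene (508,240), and the small loose hook, top (440,430), which is a decoy. I choose the larger one in the rest. Candidates for the sled are the white one under the cover, top (412,215), and the pink one, top (311,392), which is a decoy.

```bash
sed -i "s/^def grab/from scipy.spatial.transform import Rotation as Ro\ndef load(t):\n    f=dict(np.load(t+'.npz'))\n    f['rotation']=Ro.from_euler('xyz',f['rotation'],degrees=True).as_matrix()\n    return f\ndef grab/" h.py
python3 - <<'E'
from h import *
T=load('top');S=load('scene')
def crop(f,u0,v0,w,h,k): return cv2.resize(f['color'][v0:v0+h,u0:u0+w,::-1],(w*k,h*k),interpolation=cv2.INTER_CUBIC)
cv2.imwrite('pics/ctop.png',np.hstack([crop(T,225,85,75,135,4),crop(T,325,195,65,135,4)]))      # origins (225,85),(325,195)
cv2.imwrite('pics/cscene.png',np.vstack([crop(S,150,115,125,100,5)[:,:],]) )
cv2.imwrite('pics/cscene2.png',crop(S,285,130,70,55,8))
for u,v in[(556,400),(582,323),(412,230)]:
    print(pt(T,u*.64,v*.64))
E
```

```text
[ 0.49497327 -0.24064629  0.07191282]
[ 0.65024268 -0.25421998  0.05227151]
[0.68233187 0.08217897 0.15409043]
```

View pics/ctop.png

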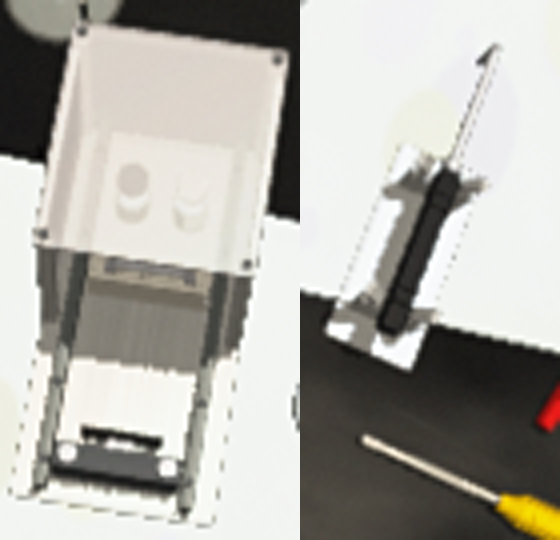

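View pics/cscene.png

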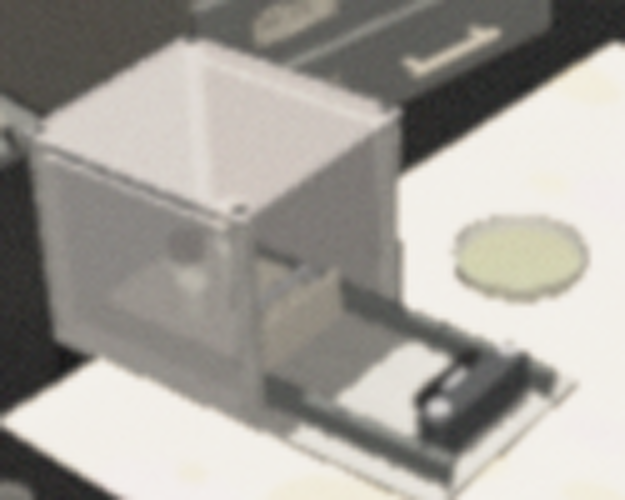

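View pics/cscene2.png

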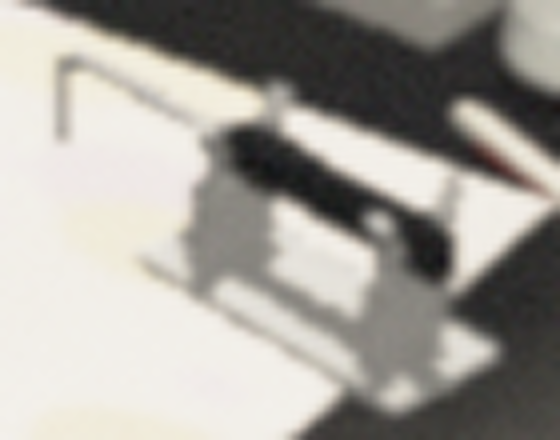

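Run:
```python
from h import *
T=load('top');S=load('scene')
tc=lambda x,y:(225+(x+.5)/4-.5,85+(y+.5)/4-.5)
th=lambda x,y:(325+(x-300+.5)/4-.5,195+(y+.5)/4-.5)
sc=lambda x,y:(150+(x+.5)/5-.5,115+(y+.5)/5-.5)
sh=lambda x,y:(285+(x+.5)/8-.5,130+(y+.5)/8-.5)
np.set_printoptions(precision=4,suppress=True)
P=lambda n,a,b:print(n,*tri(T,a,S,b))
P('hook corner',th(496,47),sh(68,60)); P('h front',th(447,170),sh(228,135)); P('h rear',th(390,328),sh(440,265))
a=pt(T,*th(447,170),z=.071);b=pt(T,*th(388,330),z=.06);c=pt(T,*th(496,47),z=.064)
print('top rays',a,b,c,'yaw',np.degrees(np.arctan2(*(a-b)[1::-1])),np.degrees(np.arctan2(*(c-b)[1::-1])))
# roof corners
P('roofFR',tc(248,265),sc(398,115)) if 0 else None
for n,p,q in[('roof FL',(40,235),(238,210)),('roof BL',(82,32),(38,128)),('roof FR',(248,265),(395,115)),('roof BR',(278,60),(192,42))]:
    print(n,*tri(T,tc(*p),S,sc(*q)),pt(T,*tc(*p),z=.153))
for n,p,q in[('plate FL',(10,495),(450,492)),('plate FR',(212,524),(575,385))]: print(n,*tri(T,tc(*p),S,sc(*q)),pt(T,*tc(*p),z=.008))
print('bail',*tri(T,tc(155,268),S,sc(285,290)))
# depth cloud of handle: dark points with z .05-.085
m=T['color'].max(2)<60
pts=[pt(T,u,v) for v in range(225,290) for u in range(340,370) if m[v,u] and T['range_z'][v,u]>0]
pts=np.array(pts);q=pts[(pts[:,2]>.05)&(pts[:,2]<.09)]
mu=q.mean(0);w,V=np.linalg.eigh(np.cov(q[:,:2].T));d=V[:,1]*np.sign(V[0,1]);s=(q[:,:2]-mu[:2])@d
print('handle cloud',len(q),mu,np.degrees(np.arctan2(d[1],d[0])),s.min(),s.max(),mu[:2]+d*(s.min()+s.max())/2,np.median(q[:,2]))
```

```text
hook corner [ 0.6519 -0.2573  0.0522] 0.0008712625283178595
h front [ 0.5534 -0.2436  0.0613] 0.0012737838605644592
h rear [ 0.4388 -0.2353  0.0527] 0.0018516914250762421
top rays [ 0.55   -0.2422  0.071 ] [ 0.4349 -0.2335  0.06  ] [ 0.648 -0.255  0.064] yaw -4.314998361930831 -5.743052938314413
roof FL [0.6684 0.1597 0.1547] 0.0006920149399138152 [0.6688 0.1598 0.153 ]
roof BL [0.8256 0.1833 0.1543] 0.0016164219557716617 [0.8255 0.1831 0.153 ]
roof FR [0.69   0.0193 0.1511] 0.006193109725566813 [0.6921 0.0208 0.153 ]
roof BR [0.8481 0.0459 0.1516] 0.00125181503332635 [0.8479 0.0461 0.153 ]
plate FL [0.5243 0.1374 0.0173] 0.002634039047124783 [0.5278 0.1394 0.008 ]
plate FR [ 0.5555 -0.0056 -0.0001] 0.00012596445043042728 [ 0.5533 -0.0058  0.008 ]
bail [0.7156 0.0907 0.0428] 0.000843751466276639
handle cloud 263 [ 0.4889 -0.2369  0.0713] -6.23939482204615 -0.05674895584206551 0.059785701749406034 [ 0.4904 -0.237 ] 0.07190296460450463
```

Both views put the hook's origin at about (0.490, -0.236), yaw about -6°, with its top at 0.072 (expected 0.071). The bay origin is at (0.694, 0.092), yaw 9.2°, and the roof at about 0.153. The bail is near bay x = +20 mm. The crop shows the large hook in the rest, with its rod corner at crop pixel (496,47). Moving over the hook now.

```bash
python3 -m creep '[[0.015,0.015,0,0,0,-2],[0.04,0.041,0,0,0,-6],[0.068,0.07,0,0,0,-11],[0.096,0.099,0,0,0,-16],[0.125,0.128,0,0,0,-20],[0.154,0.157,0,0,0,-21.2],[0.183,0.187,0,0,0,-21.2],[0.212,0.217,0,0,0,-21.2]]' 0.6 20
python3 -m creep '[[0.028,0.029,0,0,0,0],[0.056,0.058,-0.005,0,0,0],[0.082,0.085,-0.02,0,0,0],[0.102,0.105,-0.045,0,0,0],[0.115,0.118,-0.065,0,0,0],[0.121,0.124,-0.085,0,0,0],[0.123,0.126,-0.1,0,0,0],[0.123,0.126,-0.1,0,0,0]]'
python3 - <<'E'
from h import *
print(status.observe()); f=grab('scene','s1')
cv2.imwrite('pics/s1.png',cv2.resize(f['color'][90:200,270:390,::-1],(720,660))[:600])
E
```

```text
clock: 0.77
eef_pos: [0.3675, -0.361, 0.2561]
tool_rot: [180.0, -0.0, 173.7]
ft_force: [1.0, -1.5, -0.2]
grip_width: 0.0515
grip_force: 0.0
clock: 1.43
eef_pos: [0.4884, -0.2352, 0.1516]
tool_rot: [179.9, -0.4, 173.8]
ft_force: [-0.6, 0.1, -1.0]
grip_width: 0.0514
grip_force: 0.0
{'clock': 1.4333, 'joint_positions': array([ -4.53697655,  -5.46171368, -13.61160987,  -0.11277701,
       -82.25103872, -91.63604232]), 'dq': array([-1.17736631, -1.5373203 ,  3.12899544,  1.41116291, -2.91749969,
        0.4763059 ]), 'effort': array([  0.5208209 , -31.45504117,  36.25605226,   7.43472397,
         0.49209287,  -0.08508708]), 'eef_pos': array([ 0.48838407, -0.2352415 ,  0.15164178]), 'tool_rot': array([179.89985221,  -0.40397368, 173.81173714]), 'ft_force': array([-0.56742621,  0.07796455, -1.00068404]), 'moment': array([-0.02858918,  0.07803998, -0.03539429]), 'grip_force': 0.0, 'grip_width': 0.051359372974978085}
```

View pics/s1.png

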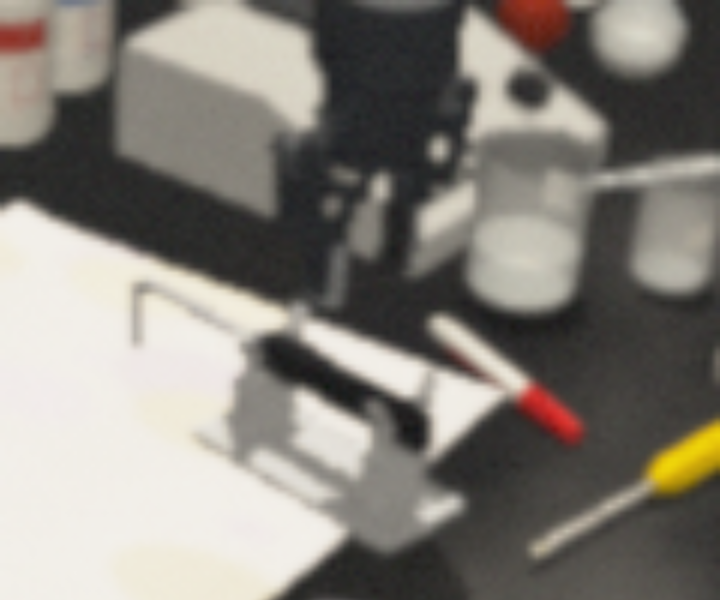

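The gripper is above the handle, fingers at (340,250) and (400,230), the handle at (340,390) and the rod tip at (137,340). Next: lower, grip, and lift a little.

```bash
python3 -m creep '[[0,0,-0.015,0,0,0],[0,0,-0.035,0,0,0],[0,0,-0.055,0,0,0],[0,0,-0.07,0,0,0],[0,0,-0.081,0,0,0],[0,0,-0.087,0,0,0],[0,0,-0.09,0,0,0],[0,0,-0.09,0,0,0]]'
python3 -m creep '[[0,0,0,0,0,0],[0,0,0,0,0,0],[0,0,0,0,0,0],[0,0,0,0,0,0],[0,0,0,0,0,0],[0,0,0,0,0,0],[0,0,0,0,0,0],[0,0,0,0,0,0]]' 0 100
python3 -c "from station import status as s;print(s.observe())"
```

```text
clock: 2.15
eef_pos: [0.4898, -0.237, 0.0667]
tool_rot: [-180.0, 0.0, 173.7]
ft_force: [0.2, 0.4, 1.2]
grip_width: 0.0513
grip_force: 0.0
clock: 2.82
eef_pos: [0.4902, -0.237, 0.0676]
tool_rot: [-180.0, 0.1, 173.8]
ft_force: [-0.8, 1.1, 6.2]
grip_width: 0.015
grip_force: 98.1
{'clock': 2.8167, 'joint_positions': array([-4.62851586e+00, -2.75977774e+00, -2.00726870e+01,  3.73375335e-02,
       -7.25891743e+01, -9.16256373e+01]), 'dq': array([-0.04311791,  0.0001029 , -0.03756444,  0.05183735,  0.04559679,
        0.03328149]), 'effort': array([ 2.64685677e-02, -2.79921305e+01,  3.07470882e+01,  5.76979727e+00,
        3.58999847e-01,  3.04522680e-02]), 'eef_pos': array([ 0.49022303, -0.2370316 ,  0.06756786]), 'tool_rot': array([-1.79967146e+02,  9.88848021e-02,  1.73757017e+02]), 'ft_force': array([-0.84836413,  1.11682673,  6.19865628]), 'moment': array([ 0.17324949,  0.36970087, -0.02437865]), 'grip_force': 98.10515642166138, 'grip_width': 0.01498713491529888}
```

```bash
python3 -m creep '[[0,0,0.004,0,0,0],[0,0,0.012,0,0,0],[0,0,0.024,0,0,0],[0,0,0.038,0,0,0],[0,0,0.052,0,0,0],[0,0,0.064,0,0,0],[0,0,0.071,0,0,0],[0,0,0.074,0,0,0]]'
python3 -m creep '[[-0.001,0.006,0,0,0,0],[-0.002,0.02,0,0,0,1],[-0.004,0.038,0,0,0,3],[-0.006,0.058,0,0,0,5],[-0.008,0.08,0,0,0,7],[-0.01,0.102,0,0,0,9],[-0.012,0.125,0,0,0,11],[-0.013,0.148,0,0,0,13]]'
python3 -m creep '[[0,0.023,0,0,0,1],[0,0.046,0,0,0,2],[0,0.069,0,0,0,2.4],[0,0.091,0,0,0,2.4],[0,0.111,0,0,0,2.4],[0,0.128,0,0,0,2.4],[0,0.14,0,0,0,2.4],[0,0.1455,0,0,0,2.4]]'
python3 -m creep '[[0,0,0,0,0,0],[0,0,0,0,0,0],[0,0,0,0,0,0],[0,0,0,0,0,0],[0,0,0,0,0,0],[0,0,0,0,0,0],[0,0,0,0,0,0],[0,0,0,0,0,0]]'
python3 - <<'E'
from h import *
T=grab('top','t2');S=grab('scene','s2')
a=cv2.resize(T['color'][85:250,215:315,::-1],(363,600),interpolation=cv2.INTER_CUBIC)
b=cv2.resize(S['color'][100:230,150:245,::-1],(437,600),interpolation=cv2.INTER_CUBIC)
cv2.imwrite('pics/t2.png',np.hstack([a,b]))
E
```

```text
clock: 3.48
eef_pos: [0.4902, -0.2369, 0.1421]
tool_rot: [-180.0, 0.1, 173.7]
ft_force: [0.2, -1.1, -3.1]
grip_width: 0.0144
grip_force: 97.5
clock: 4.15
eef_pos: [0.4757, -0.0874, 0.1392]
tool_rot: [180.0, -0.1, -173.2]
ft_force: [0.5, 0.2, -2.2]
grip_width: 0.0143
grip_force: 97.5
clock: 4.82
eef_pos: [0.4761, 0.0581, 0.1395]
tool_rot: [180.0, -0.1, -170.8]
ft_force: [-0.2, -0.7, -1.8]
grip_width: 0.0148
grip_force: 97.6
clock: 5.48
eef_pos: [0.4767, 0.0566, 0.1403]
tool_rot: [180.0, 0.0, -170.9]
ft_force: [-0.5, 0.2, -2.4]
grip_width: 0.0145
grip_force: 97.6
```

View pics/t2.png

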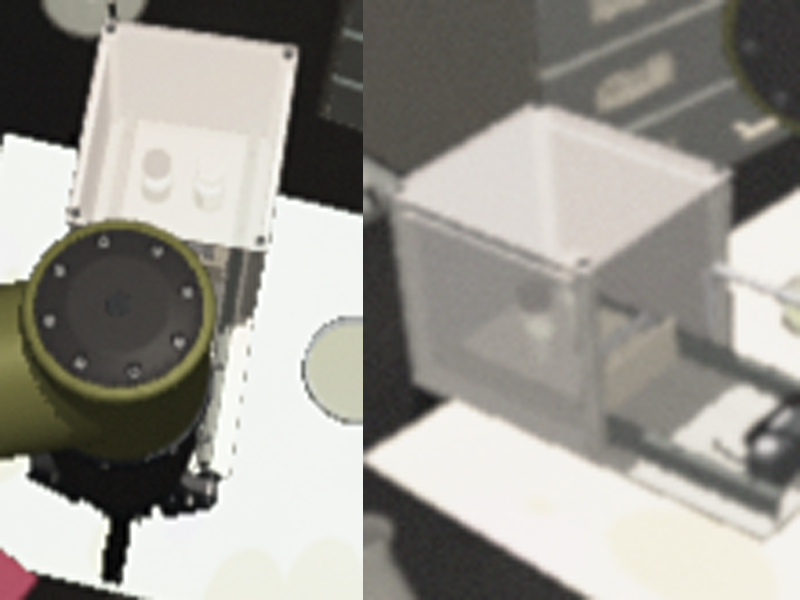

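Run:
```python
from h import *
T=load('top');S=load('scene');S2=load('s2');T2=load('t2')
tc=lambda x,y:(225+(x+.5)/4-.5,85+(y+.5)/4-.5)
sc=lambda x,y:(150+(x+.5)/5-.5,115+(y+.5)/5-.5)
o=np.array([.6943,.0917]);c,s=np.cos(np.radians(9.2)),np.sin(np.radians(9.2));B=np.array([[c,s],[-s,c]])
bay=lambda p:np.r_[(B@(p[:2]-o))*1000,p[2]*1000].round(1)
print('bail top',bay(pt(T,*tc(155,268),z=.051)),'bail scene',bay(pt(S,*sc(300,285),z=.051)))
for q in[(132,178),(192,185)]: print('vial cap',bay(pt(T,*tc(*q),z=.078)))
print('vial L cap scene',bay(pt(S,*sc(187,240),z=.078)))
print('lip scene top ends',bay(pt(S,*sc(265,325),z=.042)),bay(pt(S,*sc(338,272),z=.042)))
print('lip top',bay(pt(T,*tc(150,282),z=.042)))
x=150+(715-363)/4.6;y=100+270/4.615
print('hook corner (axis z .134)',bay(pt(S2,x,y,z=.134)), 'expect',bay(np.r_[.4767+.16*c,.0566+.16*s,.134]))
print('handle rear',bay(pt(T2,215+115/3.63,85+580/3.63,z=.14)))
```

```text
bail top [17.8 -4.5 51. ] bail scene [ 8.3 -5.  51. ]
vial cap [73.8 21.6 78. ]
vial cap [ 75.3 -22.2  78. ]
vial L cap scene [71.1 26.6 78. ]
lip scene top ends [ 7.3 31.3 42. ] [  6.2 -40.2  42. ]
lip top [10.1 -2.2 42. ]
hook corner (axis z .134) [-69.1   6.2 134. ] expect [-6.04e+01  1.00e-01  1.34e+02]
handle rear [-278.6   -5.2  140. ]
```

The crop shows the rod's front end at (715,268) in the right half, level and just ahead of the cover. The vials are at bay x of about 74 and the sled lip at about 6, so the bail is at about 16 mm and the tip target is bay x of about 38. Advancing under the cover above bail height.

```bash
python3 -m creep '[[0,0,-0.004,0,0,0],[0,0,-0.01,0,0,0],[0.002,0.0003,-0.014,0,0,0],[0.007,0.0011,-0.016,0,0,0],[0.014,0.0022,-0.016,0,0,0],[0.023,0.0037,-0.016,0,0,0],[0.033,0.0053,-0.016,0,0,0],[0.043,0.0069,-0.016,0,0,0]]'
python3 -m creep '[[0.01,0.0016,0,0,0,0],[0.02,0.0032,0,0,0,0],[0.03,0.0048,0,0,0,0],[0.039,0.0063,0,0,0,0],[0.046,0.0074,0,0,0,0],[0.051,0.0082,0,0,0,0],[0.0535,0.0086,0,0,0,0],[0.0535,0.0086,0,0,0,0]]'
python3 - <<'E'
from h import *
T=grab('top','t3');S=grab('scene','s3')
a=cv2.resize(T['color'][85:185,225:305,::-1],(400,500),interpolation=cv2.INTER_CUBIC)
b=cv2.resize(S['color'][120:220,155:235,::-1],(400,500),interpolation=cv2.INTER_CUBIC)
cv2.imwrite('pics/t3.png',np.hstack([a,b]))
E
```

```text
clock: 6.25
eef_pos: [0.5208, 0.0638, 0.1243]
tool_rot: [-180.0, 0.0, -170.9]
ft_force: [0.3, 0.9, -2.5]
grip_width: 0.0147
grip_force: 97.6
clock: 6.92
eef_pos: [0.5735, 0.0722, 0.124]
tool_rot: [-180.0, -0.0, -170.9]
ft_force: [-0.9, 0.2, -2.9]
grip_width: 0.0145
grip_force: 97.6
```

View pics/t3.png

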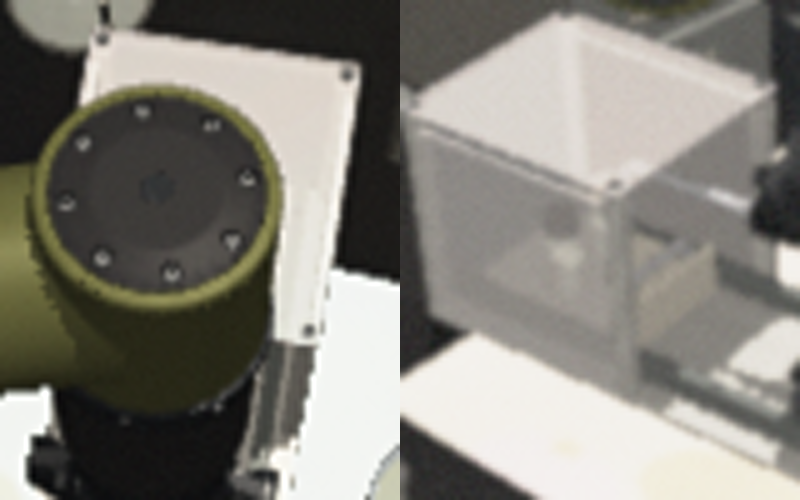

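The rod runs level under the cover, from (750,205) to about (630,165) in the right half, with the sled and vial undisturbed. Lowering behind the bail, with force checks.

```bash
python3 -m creep '[[0,0,-0.003,0,0,0],[0,0,-0.007,0,0,0],[0,0,-0.011,0,0,0],[0,0,-0.013,0,0,0],[0,0,-0.015,0,0,0],[0,0,-0.017,0,0,0],[0,0,-0.018,0,0,0],[0,0,-0.018,0,0,0]]'
python3 -m creep '[[0,0,0,0,0,0],[0,0,0,0,0,0],[0,0,0,0,0,0],[0,0,0,0,0,0],[0,0,0,0,0,0],[0,0,0,0,0,0],[0,0,0,0,0,0],[0,0,0,0,0,0]]'
```

```text
clock: 7.68
eef_pos: [0.573, 0.0722, 0.1059]
tool_rot: [180.0, -0.0, -170.9]
ft_force: [0.1, -0.2, -1.9]
grip_width: 0.0147
grip_force: 97.6
clock: 8.35
eef_pos: [0.5732, 0.0722, 0.1063]
tool_rot: [180.0, 0.0, -170.9]
ft_force: [0.4, -1.0, -3.0]
grip_width: 0.0146
grip_force: 97.6
```

```bash
python3 -m creep '[[0,0,-0.003,0,0,0],[0,0,-0.007,0,0,0],[0,0,-0.011,0,0,0],[0,0,-0.014,0,0,0],[0,0,-0.016,0,0,0],[0,0,-0.017,0,0,0],[0,0,-0.018,0,0,0],[0,0,-0.018,0,0,0]]'
python3 -m creep '[[-0.001,-0.0002,0,0,0,0],[-0.003,-0.0005,0,0,0,0],[-0.005,-0.0008,0,0,0,0],[-0.007,-0.0011,0,0,0,0],[-0.009,-0.0014,0,0,0,0],[-0.01,-0.0016,0,0,0,0],[-0.011,-0.0018,0,0,0,0],[-0.012,-0.0019,0,0,0,0]]'
python3 -m creep '[[-0.001,-0.0002,0,0,0,0],[-0.002,-0.0003,0,0,0,0],[-0.003,-0.0005,0,0,0,0],[-0.004,-0.0006,0,0,0,0],[-0.005,-0.0008,0,0,0,0],[-0.006,-0.001,0,0,0,0],[-0.007,-0.0011,0,0,0,0],[-0.008,-0.0013,0,0,0,0]]'
python3 -m creep '[[-0.001,-0.0002,0,0,0,0],[-0.002,-0.0003,0,0,0,0],[-0.003,-0.0005,0,0,0,0],[-0.004,-0.0006,0,0,0,0],[-0.005,-0.0008,0,0,0,0],[-0.006,-0.001,0,0,0,0],[-0.007,-0.0011,0,0,0,0],[-0.008,-0.0013,0,0,0,0]]'
```

```text
clock: 9.02
eef_pos: [0.5731, 0.0722, 0.0881]
tool_rot: [180.0, -0.0, -170.9]
ft_force: [-0.1, -0.2, -2.8]
grip_width: 0.0145
grip_force: 97.6
clock: 9.68
eef_pos: [0.5611, 0.0703, 0.0883]
tool_rot: [180.0, 0.0, -170.9]
ft_force: [0.6, 0.5, -2.9]
grip_width: 0.0142
grip_force: 97.6
clock: 10.35
eef_pos: [0.5532, 0.0691, 0.0883]
tool_rot: [180.0, 0.0, -170.9]
ft_force: [3.0, 0.5, -3.2]
grip_width: 0.0142
grip_force: 97.5
clock: 11.02
eef_pos: [0.5451, 0.0678, 0.0883]
tool_rot: [180.0, 0.0, -170.9]
ft_force: [4.0, 1.1, -2.2]
grip_width: 0.0145
grip_force: 97.5
```

The bail is hooked and drags at about 4 N. Faster drag through the zone where no stop can be, about 54 mm.

```bash
python3 -m creep '[[-0.0015,-0.0002,0,0,0,0],[-0.0035,-0.0006,0,0,0,0],[-0.006,-0.001,0,0,0,0],[-0.0085,-0.0014,0,0,0,0],[-0.011,-0.0018,0,0,0,0],[-0.0135,-0.0022,0,0,0,0],[-0.016,-0.0026,0,0,0,0],[-0.0185,-0.003,0,0,0,0]]'
python3 -m creep '[[-0.0025,-0.0004,0,0,0,0],[-0.005,-0.0008,0,0,0,0],[-0.0075,-0.0012,0,0,0,0],[-0.01,-0.0016,0,0,0,0],[-0.0125,-0.002,0,0,0,0],[-0.015,-0.0024,0,0,0,0],[-0.0175,-0.0028,0,0,0,0],[-0.02,-0.0032,0,0,0,0]]'
python3 -m creep '[[-0.0025,-0.0004,0,0,0,0],[-0.005,-0.0008,0,0,0,0],[-0.0075,-0.0012,0,0,0,0],[-0.01,-0.0016,0,0,0,0],[-0.0118,-0.0019,0,0,0,0],[-0.013,-0.0021,0,0,0,0],[-0.014,-0.0023,0,0,0,0],[-0.0145,-0.0023,0,0,0,0]]'
cat > g.py <<'E'
import sys,numpy as np
from station import status
o=status.observe(); a=np.radians(9.2)
u=np.array([np.cos(a),np.sin(a)])
f=o['ft_force'][:2]@u
print('PULL %.1f  lat %.1f x %.1f t %.1f'%(f,o['ft_force'][:2]@[-u[1],u[0]],o['eef_pos'][0]*1000,o['clock']))
sys.exit(f>float(sys.argv[1]))
E
python3 g.py 6.5
```

```text
clock: 11.68
eef_pos: [0.5264, 0.0647, 0.0883]
tool_rot: [180.0, 0.0, -170.9]
ft_force: [3.4, -0.3, -2.3]
grip_width: 0.0143
grip_force: 97.5
clock: 12.35
eef_pos: [0.5064, 0.0615, 0.0882]
tool_rot: [180.0, -0.0, -170.9]
ft_force: [1.7, 0.3, -3.4]
grip_width: 0.0143
grip_force: 97.5
clock: 13.02
eef_pos: [0.492, 0.0592, 0.0883]
tool_rot: [180.0, 0.0, -170.9]
ft_force: [2.6, 0.0, -3.0]
grip_width: 0.0146
grip_force: 97.5
PULL 2.6  lat -0.4 x 492.0 t 13.0False
```

```bash
sed -i 's/sys.exit(f>\(.*\))$/sys.exit(int(f>\1))/' g.py
python3 -m creep '[[-0.0002,0,0,0,0,0],[-0.0004,-0.0001,0,0,0,0],[-0.0006,-0.0001,0,0,0,0],[-0.0008,-0.0001,0,0,0,0],[-0.001,-0.0002,0,0,0,0],[-0.0012,-0.0002,0,0,0,0],[-0.0014,-0.0002,0,0,0,0],[-0.0016,-0.0003,0,0,0,0]]' >/dev/null && python3 g.py 5.5 &&
python3 -m creep '[[-0.0002,0,0,0,0,0],[-0.0004,-0.0001,0,0,0,0],[-0.0006,-0.0001,0,0,0,0],[-0.0008,-0.0001,0,0,0,0],[-0.001,-0.0002,0,0,0,0],[-0.0012,-0.0002,0,0,0,0],[-0.0014,-0.0002,0,0,0,0],[-0.0016,-0.0003,0,0,0,0]]' >/dev/null && python3 g.py 5.5 &&
python3 -m creep '[[-0.0002,0,0,0,0,0],[-0.0004,-0.0001,0,0,0,0],[-0.0006,-0.0001,0,0,0,0],[-0.0008,-0.0001,0,0,0,0],[-0.001,-0.0002,0,0,0,0],[-0.0012,-0.0002,0,0,0,0],[-0.0014,-0.0002,0,0,0,0],[-0.0016,-0.0003,0,0,0,0]]' >/dev/null && python3 g.py 5.5 &&
python3 -m creep '[[-0.0002,0,0,0,0,0],[-0.0004,-0.0001,0,0,0,0],[-0.0006,-0.0001,0,0,0,0],[-0.0008,-0.0001,0,0,0,0],[-0.001,-0.0002,0,0,0,0],[-0.0012,-0.0002,0,0,0,0],[-0.0014,-0.0002,0,0,0,0],[-0.0016,-0.0003,0,0,0,0]]' >/dev/null && python3 g.py 5.5 &&
python3 -m creep '[[-0.0002,0,0,0,0,0],[-0.0004,-0.0001,0,0,0,0],[-0.0006,-0.0001,0,0,0,0],[-0.0008,-0.0001,0,0,0,0],[-0.001,-0.0002,0,0,0,0],[-0.0012,-0.0002,0,0,0,0],[-0.0014,-0.0002,0,0,0,0],[-0.0016,-0.0003,0,0,0,0]]' >/dev/null && python3 g.py 5.5 &&
python3 -m creep '[[-0.0002,0,0,0,0,0],[-0.0004,-0.0001,0,0,0,0],[-0.0006,-0.0001,0,0,0,0],[-0.0008,-0.0001,0,0,0,0],[-0.001,-0.0002,0,0,0,0],[-0.0012,-0.0002,0,0,0,0],[-0.0014,-0.0002,0,0,0,0],[-0.0016,-0.0003,0,0,0,0]]' >/dev/null && python3 g.py 5.5
```

```text
PULL 3.4  lat 0.6 x 490.5 t 13.7
PULL 4.2  lat -0.5 x 488.9 t 14.3
PULL 4.1  lat 1.0 x 487.3 t 15.0
PULL 4.2  lat -0.4 x 485.7 t 15.7
PULL 3.2  lat 1.1 x 484.1 t 16.4
PULL 2.9  lat -0.1 x 482.5 t 17.0
```

```bash
python3 -m creep '[[-0.0002,0,0,0,0,0],[-0.0004,-0.0001,0,0,0,0],[-0.0006,-0.0001,0,0,0,0],[-0.0008,-0.0001,0,0,0,0],[-0.001,-0.0002,0,0,0,0],[-0.0012,-0.0002,0,0,0,0],[-0.0015,-0.0002,0,0,0,0],[-0.0018,-0.0003,0,0,0,0]]' >/dev/null && python3 g.py 5.5 &&
python3 -m creep '[[-0.0002,0,0,0,0,0],[-0.0004,-0.0001,0,0,0,0],[-0.0006,-0.0001,0,0,0,0],[-0.0008,-0.0001,0,0,0,0],[-0.001,-0.0002,0,0,0,0],[-0.0012,-0.0002,0,0,0,0],[-0.0015,-0.0002,0,0,0,0],[-0.0018,-0.0003,0,0,0,0]]' >/dev/null && python3 g.py 5.5 &&
python3 -m creep '[[-0.0002,0,0,0,0,0],[-0.0004,-0.0001,0,0,0,0],[-0.0006,-0.0001,0,0,0,0],[-0.0008,-0.0001,0,0,0,0],[-0.001,-0.0002,0,0,0,0],[-0.0012,-0.0002,0,0,0,0],[-0.0015,-0.0002,0,0,0,0],[-0.0018,-0.0003,0,0,0,0]]' >/dev/null && python3 g.py 5.5 &&
python3 -m creep '[[-0.0002,0,0,0,0,0],[-0.0004,-0.0001,0,0,0,0],[-0.0006,-0.0001,0,0,0,0],[-0.0008,-0.0001,0,0,0,0],[-0.001,-0.0002,0,0,0,0],[-0.0012,-0.0002,0,0,0,0],[-0.0015,-0.0002,0,0,0,0],[-0.0018,-0.0003,0,0,0,0]]' >/dev/null && python3 g.py 5.5 &&
python3 -m creep '[[-0.0002,0,0,0,0,0],[-0.0004,-0.0001,0,0,0,0],[-0.0006,-0.0001,0,0,0,0],[-0.0008,-0.0001,0,0,0,0],[-0.001,-0.0002,0,0,0,0],[-0.0012,-0.0002,0,0,0,0],[-0.0015,-0.0002,0,0,0,0],[-0.0018,-0.0003,0,0,0,0]]' >/dev/null && python3 g.py 5.5 &&
python3 -m creep '[[-0.0002,0,0,0,0,0],[-0.0004,-0.0001,0,0,0,0],[-0.0006,-0.0001,0,0,0,0],[-0.0008,-0.0001,0,0,0,0],[-0.001,-0.0002,0,0,0,0],[-0.0012,-0.0002,0,0,0,0],[-0.0015,-0.0002,0,0,0,0],[-0.0018,-0.0003,0,0,0,0]]' >/dev/null && python3 g.py 5.5 &&
python3 -m creep '[[-0.0002,0,0,0,0,0],[-0.0004,-0.0001,0,0,0,0],[-0.0006,-0.0001,0,0,0,0],[-0.0008,-0.0001,0,0,0,0],[-0.001,-0.0002,0,0,0,0],[-0.0012,-0.0002,0,0,0,0],[-0.0015,-0.0002,0,0,0,0],[-0.0018,-0.0003,0,0,0,0]]' >/dev/null && python3 g.py 5.5 &&
python3 -m creep '[[-0.0002,0,0,0,0,0],[-0.0004,-0.0001,0,0,0,0],[-0.0006,-0.0001,0,0,0,0],[-0.0008,-0.0001,0,0,0,0],[-0.001,-0.0002,0,0,0,0],[-0.0012,-0.0002,0,0,0,0],[-0.0015,-0.0002,0,0,0,0],[-0.0018,-0.0003,0,0,0,0]]' >/dev/null && python3 g.py 5.5 &&
python3 -m creep '[[-0.0002,0,0,0,0,0],[-0.0004,-0.0001,0,0,0,0],[-0.0006,-0.0001,0,0,0,0],[-0.0008,-0.0001,0,0,0,0],[-0.001,-0.0002,0,0,0,0],[-0.0012,-0.0002,0,0,0,0],[-0.0015,-0.0002,0,0,0,0],[-0.0018,-0.0003,0,0,0,0]]' >/dev/null && python3 g.py 5.5 &&
python3 -m creep '[[-0.0002,0,0,0,0,0],[-0.0004,-0.0001,0,0,0,0],[-0.0006,-0.0001,0,0,0,0],[-0.0008,-0.0001,0,0,0,0],[-0.001,-0.0002,0,0,0,0],[-0.0012,-0.0002,0,0,0,0],[-0.0015,-0.0002,0,0,0,0],[-0.0018,-0.0003,0,0,0,0]]' >/dev/null && python3 g.py 5.5
```

```text
PULL 2.4  lat -0.9 x 480.7 t 17.7
PULL 3.7  lat 0.2 x 478.9 t 18.4
PULL 3.7  lat 0.0 x 477.1 t 19.0
PULL 3.4  lat 0.1 x 475.3 t 19.7
PULL 2.8  lat 1.1 x 473.5 t 20.4
PULL 3.9  lat -0.5 x 471.7 t 21.0
PULL 3.4  lat 0.4 x 469.9 t 21.7
PULL 3.3  lat -0.9 x 468.1 t 22.4
PULL 3.7  lat 0.0 x 466.3 t 23.0
PULL 2.8  lat 0.7 x 464.5 t 23.7
```

```bash
python3 -m creep '[[-0.0002,0,0,0,0,0],[-0.0004,-0.0001,0,0,0,0],[-0.0006,-0.0001,0,0,0,0],[-0.0008,-0.0001,0,0,0,0],[-0.001,-0.0002,0,0,0,0],[-0.0012,-0.0002,0,0,0,0],[-0.0015,-0.0002,0,0,0,0],[-0.0018,-0.0003,0,0,0,0]]' >/dev/null && python3 g.py 5.5 &&
python3 -m creep '[[-0.0002,0,0,0,0,0],[-0.0004,-0.0001,0,0,0,0],[-0.0006,-0.0001,0,0,0,0],[-0.0008,-0.0001,0,0,0,0],[-0.001,-0.0002,0,0,0,0],[-0.0012,-0.0002,0,0,0,0],[-0.0015,-0.0002,0,0,0,0],[-0.0018,-0.0003,0,0,0,0]]' >/dev/null && python3 g.py 5.5 &&
python3 -m creep '[[-0.0002,0,0,0,0,0],[-0.0004,-0.0001,0,0,0,0],[-0.0006,-0.0001,0,0,0,0],[-0.0008,-0.0001,0,0,0,0],[-0.001,-0.0002,0,0,0,0],[-0.0012,-0.0002,0,0,0,0],[-0.0015,-0.0002,0,0,0,0],[-0.0018,-0.0003,0,0,0,0]]' >/dev/null && python3 g.py 5.5 &&
python3 -m creep '[[-0.0002,0,0,0,0,0],[-0.0004,-0.0001,0,0,0,0],[-0.0006,-0.0001,0,0,0,0],[-0.0008,-0.0001,0,0,0,0],[-0.001,-0.0002,0,0,0,0],[-0.0012,-0.0002,0,0,0,0],[-0.0015,-0.0002,0,0,0,0],[-0.0018,-0.0003,0,0,0,0]]' >/dev/null && python3 g.py 5.5 &&
python3 -m creep '[[-0.0002,0,0,0,0,0],[-0.0004,-0.0001,0,0,0,0],[-0.0006,-0.0001,0,0,0,0],[-0.0008,-0.0001,0,0,0,0],[-0.001,-0.0002,0,0,0,0],[-0.0012,-0.0002,0,0,0,0],[-0.0015,-0.0002,0,0,0,0],[-0.0018,-0.0003,0,0,0,0]]' >/dev/null && python3 g.py 5.5 &&
python3 -m creep '[[-0.0002,0,0,0,0,0],[-0.0004,-0.0001,0,0,0,0],[-0.0006,-0.0001,0,0,0,0],[-0.0008,-0.0001,0,0,0,0],[-0.001,-0.0002,0,0,0,0],[-0.0012,-0.0002,0,0,0,0],[-0.0015,-0.0002,0,0,0,0],[-0.0018,-0.0003,0,0,0,0]]' >/dev/null && python3 g.py 5.5 &&
python3 -m creep '[[-0.0002,0,0,0,0,0],[-0.0004,-0.0001,0,0,0,0],[-0.0006,-0.0001,0,0,0,0],[-0.0008,-0.0001,0,0,0,0],[-0.001,-0.0002,0,0,0,0],[-0.0012,-0.0002,0,0,0,0],[-0.0015,-0.0002,0,0,0,0],[-0.0018,-0.0003,0,0,0,0]]' >/dev/null && python3 g.py 5.5 &&
python3 -m creep '[[-0.0002,0,0,0,0,0],[-0.0004,-0.0001,0,0,0,0],[-0.0006,-0.0001,0,0,0,0],[-0.0008,-0.0001,0,0,0,0],[-0.001,-0.0002,0,0,0,0],[-0.0012,-0.0002,0,0,0,0],[-0.0015,-0.0002,0,0,0,0],[-0.0018,-0.0003,0,0,0,0]]' >/dev/null && python3 g.py 5.5 &&
python3 -m creep '[[-0.0002,0,0,0,0,0],[-0.0004,-0.0001,0,0,0,0],[-0.0006,-0.0001,0,0,0,0],[-0.0008,-0.0001,0,0,0,0],[-0.001,-0.0002,0,0,0,0],[-0.0012,-0.0002,0,0,0,0],[-0.0015,-0.0002,0,0,0,0],[-0.0018,-0.0003,0,0,0,0]]' >/dev/null && python3 g.py 5.5 &&
python3 -m creep '[[-0.0002,0,0,0,0,0],[-0.0004,-0.0001,0,0,0,0],[-0.0006,-0.0001,0,0,0,0],[-0.0008,-0.0001,0,0,0,0],[-0.001,-0.0002,0,0,0,0],[-0.0012,-0.0002,0,0,0,0],[-0.0015,-0.0002,0,0,0,0],[-0.0018,-0.0003,0,0,0,0]]' >/dev/null && python3 g.py 5.5
```

```text
PULL 3.0  lat 0.3 x 462.7 t 24.4
PULL 2.9  lat -1.1 x 460.9 t 25.0
PULL 3.2  lat -0.4 x 459.1 t 25.7
PULL 3.9  lat 0.9 x 457.3 t 26.4
PULL 2.0  lat -0.5 x 455.5 t 27.0
PULL 2.7  lat 0.2 x 453.7 t 27.7
PULL 4.0  lat 0.2 x 451.9 t 28.4
PULL 2.9  lat -0.1 x 450.1 t 29.0
PULL 3.2  lat -0.3 x 448.3 t 29.7
PULL 5.6  lat 0.4 x 446.9 t 30.4
```

```bash
python3 -m creep '[[-0.0001,0,0,0,0,0],[-0.0002,0,0,0,0,0],[-0.0003,0,0,0,0,0],[-0.0004,-0.0001,0,0,0,0],[-0.0005,-0.0001,0,0,0,0],[-0.0006,-0.0001,0,0,0,0],[-0.0006,-0.0001,0,0,0,0],[-0.0006,-0.0001,0,0,0,0]]' >/dev/null ; python3 g.py 9
```

```text
PULL 6.9  lat 0.7 x 446.5 t 31.0
```

```bash
python3 -m creep '[[-0.0001,0,0,0,0,0],[-0.0002,0,0,0,0,0],[-0.0003,0,0,0,0,0],[-0.0004,-0.0001,0,0,0,0],[-0.0006,-0.0001,0,0,0,0],[-0.0008,-0.0001,0,0,0,0],[-0.0008,-0.0001,0,0,0,0],[-0.0008,-0.0001,0,0,0,0]]' >/dev/null ; python3 g.py 9
```

```text
PULL 8.1  lat -0.4 x 445.9 t 31.7
```

```bash
python3 -m creep '[[-0.0001,0,0,0,0,0],[-0.0002,0,0,0,0,0],[-0.0003,0,0,0,0,0],[-0.0004,-0.0001,0,0,0,0],[-0.0006,-0.0001,0,0,0,0],[-0.0007,-0.0001,0,0,0,0],[-0.0007,-0.0001,0,0,0,0],[-0.0007,-0.0001,0,0,0,0]]' >/dev/null ; python3 g.py 9
python3 -c "
from h import *
S=grab('top','tx')"; python3 g.py 9
```

```text
PULL 9.6  lat -0.0 x 445.4 t 32.4
PULL 9.9  lat -0.8 x 445.4 t 32.4
```

```bash
python3 -m creep '[[-0.0001,0,0,0,0,0],[-0.0002,0,0,0,0,0],[-0.0002,0,0,0,0,0],[-0.0002,0,0,0,0,0],[-0.0002,0,0,0,0,0],[-0.0002,0,0,0,0,0],[-0.0002,0,0,0,0,0],[-0.0002,0,0,0,0,0]]' >/dev/null ; python3 g.py 9
python3 -m creep '[[0,0,0,0,0,0],[0,0,0,0,0,0],[0,0,0,0,0,0],[0,0,0,0,0,0],[0,0,0,0,0,0],[0,0,0,0,0,0],[0,0,0,0,0,0],[0,0,0,0,0,0]]' >/dev/null ; python3 g.py 9
python3 -m creep '[[0,0,0,0,0,0],[0,0,0,0,0,0],[0,0,0,0,0,0],[0,0,0,0,0,0],[0,0,0,0,0,0],[0,0,0,0,0,0],[0,0,0,0,0,0],[0,0,0,0,0,0]]' >/dev/null ; python3 g.py 9
```

```text
PULL 10.2  lat -1.1 x 445.3 t 33.1
PULL 10.0  lat 0.1 x 445.3 t 33.7
PULL 9.8  lat -0.9 x 445.3 t 34.4
```

A pull of about 10 N has been held for about 2 s. Unhooking: move inward 16 mm, then straight up.

```bash
python3 -m creep '[[0.0008,0.0001,0,0,0,0],[0.002,0.0003,0,0,0,0],[0.004,0.0006,0,0,0,0],[0.007,0.0011,0,0,0,0],[0.01,0.0016,0,0,0,0],[0.013,0.0021,0,0,0,0],[0.015,0.0024,0,0,0,0],[0.0158,0.0025,0,0,0,0]]'
python3 -m creep '[[0,0,0.002,0,0,0],[0,0,0.006,0,0,0],[0,0,0.013,0,0,0],[0,0,0.022,0,0,0],[0,0,0.033,0,0,0],[0,0,0.044,0,0,0],[0,0,0.054,0,0,0],[0,0,0.06,0,0,0]]'
python3 -c "from station import status as s;o=s.observe();print(o['eef_pos'],o['tool_rot'],o['moment'])"
```

```text
clock: 35.07
eef_pos: [0.4602, 0.0536, 0.0881]
tool_rot: [-180.0, -0.0, -170.9]
ft_force: [-0.0, -0.6, -1.9]
grip_width: 0.0145
grip_force: 97.9
clock: 35.73
eef_pos: [0.4607, 0.0538, 0.1506]
tool_rot: [180.0, 0.1, -170.9]
ft_force: [0.7, -0.6, -0.8]
grip_width: 0.0142
grip_force: 97.9
[0.46065658 0.05382086 0.15062951] [ 1.79965891e+02  1.49486236e-01 -1.70851932e+02] [ 0.04556891 -0.00747414  0.02569772]
```

```bash
python3 -m creep '[[0,-0.005,0,0,0,0],[0.001,-0.016,0,0,0,-1],[0.003,-0.032,0,0,0,-2],[0.006,-0.052,0,0,0,-4],[0.009,-0.074,0,0,0,-6],[0.012,-0.097,0,0,0,-8],[0.015,-0.12,0,0,0,-10],[0.018,-0.143,0,0,0,-12]]'
python3 -m creep '[[0.003,-0.023,0,0,0,-2],[0.006,-0.046,0,0,0,-3.4],[0.009,-0.069,0,0,0,-3.4],[0.0106,-0.091,0,0,0,-3.4],[0.0116,-0.111,0,0,0,-3.4],[0.0116,-0.13,0,0,0,-3.4],[0.0116,-0.142,0,0,0,-3.4],[0.0116,-0.1474,0,0,0,-3.4]]'
python3 -m creep '[[0,0,0,0,0,0],[0,0,0,0,0,0],[0,0,0,0,0,0],[0,0,-0.002,0,0,0],[0,0,-0.006,0,0,0],[0,0,-0.01,0,0,0],[0,0,-0.015,0,0,0],[0,0,-0.018,0,0,0]]'
python3 - <<'E'
from h import *
f=grab('scene','s5');t=grab('top','t5')
a=cv2.resize(f['color'][100:200,270:350,::-1],(400,500),interpolation=cv2.INTER_CUBIC)
b=cv2.resize(t['color'][85:225,220:300,::-1],(286,500),interpolation=cv2.INTER_CUBIC)
cv2.imwrite('pics/s5.png',np.hstack([a,b]))
E
```

```text
clock: 36.4
eef_pos: [0.4774, -0.0913, 0.1474]
tool_rot: [-180.0, -0.1, 177.0]
ft_force: [0.5, -0.1, -2.2]
grip_width: 0.0144
grip_force: 97.9
clock: 37.07
eef_pos: [0.4887, -0.2386, 0.1473]
tool_rot: [180.0, -0.1, 173.6]
ft_force: [0.5, 0.5, -1.5]
grip_width: 0.0144
grip_force: 97.9
clock: 37.73
eef_pos: [0.4894, -0.2364, 0.1291]
tool_rot: [180.0, -0.1, 173.8]
ft_force: [-0.7, -0.3, -2.2]
grip_width: 0.0143
grip_force: 97.9
```

View pics/s5.png

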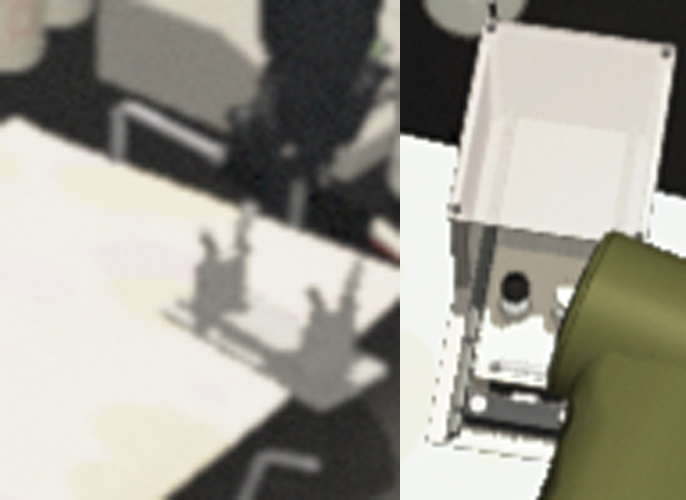

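The left half shows the hook level above the empty forks, rod corner at (120,105), forks at (220,270) and (335,330). The right half shows the sled at the front with a vial standing at (515,290). Lowering into the rest.

```bash
python3 -m creep '[[0,0,-0.004,0,0,0],[0,0,-0.011,0,0,0],[0,0,-0.019,0,0,0],[0,0,-0.027,0,0,0],[0,0,-0.034,0,0,0],[0,0,-0.04,0,0,0],[0,0,-0.044,0,0,0],[0,0,-0.046,0,0,0]]' && python3 g.py 4 &&
python3 -m creep '[[0,0,-0.002,0,0,0],[0,0,-0.005,0,0,0],[0,0,-0.008,0,0,0],[0,0,-0.011,0,0,0],[0,0,-0.013,0,0,0],[0,0,-0.015,0,0,0],[0,0,-0.0165,0,0,0],[0,0,-0.0165,0,0,0]]'
```

```text
clock: 38.5
eef_pos: [0.4893, -0.2367, 0.0833]
tool_rot: [180.0, -0.1, 173.7]
ft_force: [-0.5, -0.6, -3.2]
grip_width: 0.0144
grip_force: 97.9
PULL -0.5  lat -0.5 x 489.3 t 38.5
clock: 39.17
eef_pos: [0.4897, -0.2368, 0.0678]
tool_rot: [-180.0, 0.0, 173.7]
ft_force: [0.7, 0.4, -2.5]
grip_width: 0.0146
grip_force: 98.2
```

```bash
python3 -m creep '[[0,0,-0.0002,0,0,0],[0,0,-0.0004,0,0,0],[0,0,-0.0006,0,0,0],[0,0,-0.0008,0,0,0],[0,0,-0.001,0,0,0],[0,0,-0.001,0,0,0],[0,0,-0.001,0,0,0],[0,0,-0.001,0,0,0]]'
```

```text
clock: 39.83
eef_pos: [0.4898, -0.2369, 0.0676]
tool_rot: [-180.0, 0.0, 173.8]
ft_force: [-3.3, 2.1, 6.0]
grip_width: 0.0143
grip_force: 98.7
```

The hook is seated, at the same height and force as at pick-up. Releasing and retreating upward.

```bash
python3 -m creep '[[0,0,0,0,0,0],[0,0,0,0,0,0],[0,0,0,0,0,0],[0,0,0,0,0,0],[0,0,0,0,0,0],[0,0,0,0,0,0],[0,0,0,0,0,0],[0,0,0,0,0,0]]' 0.6 20
python3 -m creep '[[0,0,0.003,0,0,0],[0,0,0.01,0,0,0],[0,0,0.025,0,0,0],[0,0,0.045,0,0,0],[0,0,0.07,0,0,0],[0,0,0.1,0,0,0],[0,0,0.13,0,0,0],[0,0,0.15,0,0,0]]'
python3 -m creep '[[-0.01,-0.01,0,0,0,0],[-0.03,-0.03,0,0,0,0],[-0.055,-0.055,0,0,0,0],[-0.08,-0.08,0,0,0,0],[-0.105,-0.105,0,0,0,0],[-0.13,-0.13,0,0,0,0],[-0.145,-0.145,0,0,0,0],[-0.15,-0.15,0,0,0,0]]'
python3 - <<'E'
from h import *
t=grab('top','t6');f=grab('scene','s6')
a=cv2.resize(t['color'][85:305,215:415,::-1],(400,440),interpolation=cv2.INTER_CUBIC)
b=cv2.resize(f['color'][110:220,150:350,::-1],(400,220),interpolation=cv2.INTER_CUBIC)
cv2.imwrite('pics/t6.png',np.hstack([a,np.vstack([b,cv2.resize(t['color'][:,:,::-1],(400,220))])]))
E
```

```text
clock: 40.5
eef_pos: [0.4896, -0.2368, 0.0667]
tool_rot: [180.0, -0.0, 173.7]
ft_force: [-0.8, -0.2, 0.1]
grip_width: 0.051
grip_force: 0.0
clock: 41.17
eef_pos: [0.4901, -0.2373, 0.2211]
tool_rot: [-179.9, 0.2, 173.7]
ft_force: [-0.1, -0.7, 1.1]
grip_width: 0.0509
grip_force: 0.0
clock: 41.83
eef_pos: [0.3373, -0.3886, 0.2173]
tool_rot: [-180.0, 0.0, 173.6]
ft_force: [0.5, 0.4, -0.2]
grip_width: 0.0512
grip_force: 0.0
```

View pics/t6.png

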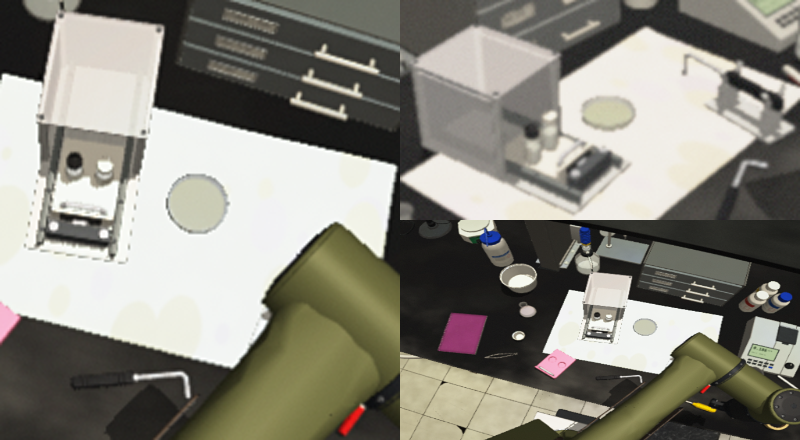

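The sled is at the front stop with both vials upright, (75,163) and (105,168). The hook lies in its rest at (750,90) in the scene view, and the other glassware is where it stood. Handing in.

```bash
python3 -c "
from station import close_job
print(close_job())"
```

```text
the job is handed in; nothing more can be done
None
```

The job is handed in: the sled is against the front buffer after about 2 s of steady 10 N pull (highest reading 10.2 N), both vials are standing, the hook is back in its rest and the other glassware was not moved, with the arm clear at about 42 s.

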